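Hold a drill bit home in the sprung height gauge

TASK

Pick up the black drill bit with the yellow band and yellow top from the timber board, set it upright, head down, on the brass spring pin of the gauge, inside the four posts, and push it down against the spring until its head is firmly home on the steel seat around the pin. Finish while holding it there with the gripper, still pressing it home (let go and the spring lifts it again), and leave the other bits standing where they are.

Things in the scene. Friction and masses are not known exactly. Their poses are not given: they have to be found in the camera images.
- marked_bit: steel drill bit, glossy black, 0.6 kg (+-15 %), standing head down on the timber board: the one with a yellow band round its body, 58 to 70 mm up, and a yellow ring on its top face. Height 130 mm; head 42 mm diameter up to 26 mm, then 28 mm body to 80 mm, then 24 mm shank to the top. Origin: centre of the underside of the head; z up along the bit
- bit_foot (a point): centre of the underside of the marked bit's head (same point as its origin)
- bit_shank (a point): point on the marked bit's axis 105 mm above its underside, mid shank (24 mm diameter): a good place to grip
- bit_red: steel drill bit, glossy black, 0.6 kg (+-15 %), standing head down on the timber board: red band, not wanted. Height 130 mm; head 42 mm diameter up to 26 mm, then 28 mm body to 80 mm, then 24 mm shank to the top. Origin: centre of the underside of the head; z up along the bit
- bit_blue: steel drill bit, glossy black, 0.6 kg (+-15 %), standing head down on the timber board: blue band, not wanted. Height 130 mm; head 42 mm diameter up to 26 mm, then 28 mm body to 80 mm, then 24 mm shank to the top. Origin: centre of the underside of the head; z up along the bit
- bit_plain: steel drill bit, glossy black, 0.6 kg (+-15 %), standing head down on the timber board: no band at all, not wanted. Height 130 mm; head 42 mm diameter up to 26 mm, then 28 mm body to 80 mm, then 24 mm shank to the top. Origin: centre of the underside of the head; z up along the bit
- board: timber board 260 x 260 x 20 mm, fixed, carrying the four bits about 120 mm apart in a square. Origin: centre of its underside, on the table
- gauge: fixed gauge: grey base 150 x 130 x 12 mm, aluminium drum 74 mm diameter, 50 mm high, four 10 mm steel posts with round tops 82 mm above the table, 28.5 mm from the axis at 45, 135, 225, 315 deg (a bit's head fits between with 2.5 mm to spare all round); white scale on its +x side with an orange pointer carried by the pin. Origin: centre of its underside, on the pin's axis; z up
- seat: the hard stop: flat steel disc 48 mm diameter around the pin, top face 56 mm above the table, fixed to the gauge. Origin: same as the gauge's
- seat_top (a point): centre of the seat's top face, on the pin's axis, 56 mm above the table
- pin_top (a point): centre of the top of the brass pin, 14 mm diameter; free, it stands 14 mm above the seat (70 mm above the table); it sinks as pressed
- gauge_pin (a joint): how far the spring pin is pressed down, m: 0 free, 0.014 when its top is flush with the seat and a bit on it is home. The spring pushes up with 9 N when free and 13.5 N when flush, more than the bit weighs, so a bit left alone stays up on the pin; a steady downward push of 10 to 20 N on the bit holds it firmly home
There are look-alikes about, which are no part of the job. Leave any pink look-alike of the marked_bit alone.

How it is judged:
By the outcome, as a careful person would: the job done as asked, in the order asked, and still so for the second after the job is handed in, while the arm keeps its last pose, push and grip.
It also fails if it takes over 48 s, if anything falls off the work surface, if the arm or the gripper's body presses on something with over 40 N, if the wrist force passes 120 N, or if a joint passes its speed limit or range.

ROBOT

A 6-joint arm with a two-finger parallel gripper is mounted at the origin on the work surface. World frame = base frame: x ahead of the robot, y to its left, z up, the work surface at z = 0. Lengths are in m, angles in rad, forces in N, time in s.
With the tool pointing down it reaches from about 0.375 to 0.925 m from the base axis. Payload 5.7 kg.
Tool frame: the origin (TCP) lies midway between the tips of the shut fingers; the grasp point (between the pads) lies 19 mm behind it; y points along the fingers, x is the direction in which the jaws open and shut, and the axes are right-handed (so a half turn about y gives the same grasp; the last joint's range is limited). The gripper opens to 88 mm and grips with 3 to 60 N. Pads are 20 mm wide; open, the fingers measure 115 mm over their backs; the gripper's body (75 mm by 178 mm) begins 61 mm behind the grasp point.
Start: joints at [1.173, 0.359, 1.51, -0, 1.272, -0.115], TCP at [0.167, 0.576, 0.223] pointing down, gripper open.
Joint ranges: [-2.97, 2.97], [-1.01, 2.36], [0.21, 2.38], [-0.96, 4.11], [0.2, 2.71], [-2.98, 2.98]. Speed limits (rad/s): [2.39, 2.39, 3.14, 3.14, 3.14, 3.14].

INTERFACE

Orientations are given as a 3x3 rotation matrix whose columns are the frame's x, y, z axes.
In Python, from plant import * gives the robot as it stands. The module is installed in compiled form; this text tells all that it offers.
- The arm moves only by the shell command python3 -m creep 'ROWS' [FORCE]. ROWS is JSON, a list of rows, each a list of 7 numbers: the closure, from 0 (fully open) to 1 (shut), then the shift along the tool's x, y, z in mm, then the turn, a rotation vector about the tool's x, y, z in rad. A call has exactly 8 rows; each row shifts and turns the pose as measured when the row begins, along the tool's axes as they then stand; what a row does not reach is not made up. A row lasts 1/12 s, in which the tool goes at most 41.7 mm and 7.16 degrees, less where a joint would pass 70% of its speed; a pose out of reach is approached as far as the arm can. A call with a gripper value outside its range is refused whole. The fingers move at their own pace and stop on an object; FORCE is the grip in N (left out, the last holds). Time passes only in rows, so rows that do not move let the fingers close, or fill a call up. It gives the time, the measured TCP pose, the force and the opening at its end, in the units of the state.
- read_state(): the state, without advancing time (a new reading comes with each control period).
- capture(name): name is "scene" or "side" or "wrist"; returns (picture, depth): 480x640x3 uint8, red, green, blue; 480x640 float32, m along the optical axis (not along the pixel's ray), 0 where there is no reading.
- camera_info(name): a dict with "vertical_fov" (degrees; the focal length in pixels is half the picture's height over the tangent of half this angle, whatever the lens; pixels are square), "cx", "cy" (the principal point, pixels), "extrinsics" (4x4, takes a point from camera to world coordinates); the wrist camera has in their place "hand_eye" (4x4, takes a point from camera to tool coordinates, whose origin is the TCP and whose axes are the tool frame's). Camera axes: x right, y down, z forward; pixel columns grow to the right and rows downward; lengths in m; the calibration is good to about 2 mm. A picture is of the moment at which its call begins: read the wrist's pose just before it. camera_info takes no time and is no camera call.
- finish_job(): hands the job in, once; it reports no verdict.
Trained networks look in the newest picture that a camera, given by its name, has taken for a name from the list of things; names that differ only in an ending like _2 or _b are one class to them, and where a whole thing is asked for, a point or a joint stands for the part that bears it (a point fixed in the world has none). Each returns a list of dicts, best first, with "confidence" (0 to 1); they miss things now and then, are a little off and sometimes report something else, mostly with a low value. They report only what shows in the picture. A call takes as long as a camera call. They do not tell look-alikes from the thing itself.
- find_in(name, camera): "centre" ([column, row] in pixels, amid what is visible of it).
- outline_of(name, camera): "region" (480x640 bool, what is visible of it) and "centre" ([column, row] in pixels, amid what is visible of it).
- landmark_of(name, camera): "centre" ([column, row] in pixels: a listed point, or the origin of a listed thing).
The state is a dict: "time_s": time; "qpos": joint angles; "joint_velocities": joint speeds; "joint_torque": joint torques, N m; "position": TCP position; "eef_rot": TCP orientation; "force": force on the tool from outside, world axes, zero at the start; "ft_torque": the same for the moment, N m; "width": opening from 0.0 (shut) to 1.0 (fully open).
Only numpy, scipy, OpenCV 4.12 (cv2) and the standard library are available. Lean on these libraries where they do the work, as an engineer would, in place of code of your own. Each camera call takes 0.05 s, during which the arm holds its last target.

## Working session

There is one attempt and no reset: what is moved stays moved. The work goes in short steps, Python scripts to look and compute and a shell command to move; the robot and the scene stay as the last step left them, time stands still between calls to the robot, and variables do not carry over. Pictures are saved under pics/ and viewed, and the job is handed in when it is done.

```bash
mkdir -p pics
cat > h.py <<'E'
from plant import *
import numpy as np, cv2
def snap(cam,fn):
    s=read_state(); im,d=capture(cam); cv2.imwrite('pics/'+fn,im[:,:,::-1]); return s,im,d
def T(cam,s=None):
    i=camera_info(cam)
    if 'extrinsics' in i: return np.array(i['extrinsics'])
    M=np.eye(4);M[:3,:3]=s['eef_rot'];M[:3,3]=s['position'];return M@np.array(i['hand_eye'])
def ray(cam,px,s=None):
    i=camera_info(cam);f=240/np.tan(np.radians(i['vertical_fov'])/2);M=T(cam,s)
    r=np.array([(px[0]-i['cx'])/f,(px[1]-i['cy'])/f,1.0]);return M[:3,3],M[:3,:3]@r
def atz(cam,px,z,s=None):
    o,r=ray(cam,px,s);return o+r*(z-o[2])/r[2]
def proj(cam,p,s=None):
    i=camera_info(cam);f=240/np.tan(np.radians(i['vertical_fov'])/2);q=np.linalg.inv(T(cam,s))@np.r_[p,1]
    return np.array([i['cx']+f*q[0]/q[2],i['cy']+f*q[1]/q[2]])
E
python3 - <<'E'
from h import *
s,im,d=snap('scene','a.png')
for n in ['bit_shank','bit_foot','pin_top','seat_top']:
    for r in landmark_of(n,'scene')[:5]: print(n,r)
s2,im,d=snap('side','b.png')
for n in ['bit_shank','bit_foot','pin_top','seat_top']:
    for r in landmark_of(n,'side')[:5]: print(n,r)
s3,im,d=snap('wrist','c.png')
print(s3); 
for c in ['scene','side','wrist']: print(camera_info(c))
E
```

```text
bit_shank {'centre': [377.4, 232.3], 'confidence': 0.92}
bit_shank {'centre': [415.7, 197.8], 'confidence': 0.92}
bit_shank {'centre': [313.2, 199.0], 'confidence': 0.81}
bit_foot {'centre': [408.3, 226.8], 'confidence': 0.92}
bit_foot {'centre': [373.7, 272.9], 'confidence': 0.87}
bit_foot {'centre': [312.0, 234.0], 'confidence': 0.71}
pin_top {'centre': [373.5, 276.1], 'confidence': 0.59}
pin_top {'centre': [258.0, 246.7], 'confidence': 0.44}
seat_top {'centre': [254.9, 253.1], 'confidence': 0.64}
bit_shank {'centre': [191.4, 193.8], 'confidence': 0.97}
bit_shank {'centre': [254.4, 247.3], 'confidence': 0.72}
bit_shank {'centre': [281.6, 184.9], 'confidence': 0.57}
bit_foot {'centre': [287.8, 228.3], 'confidence': 0.83}
bit_foot {'centre': [194.3, 236.7], 'confidence': 0.83}
bit_foot {'centre': [256.8, 291.4], 'confidence': 0.55}
pin_top {'centre': [257.3, 206.0], 'confidence': 0.71}
pin_top {'centre': [352.6, 271.3], 'confidence': 0.5}
seat_top {'centre': [351.7, 274.9], 'confidence': 0.58}
{'time_s': 0.5, 'qpos': array([ 1.17290197e+00,  3.58825716e-01,  1.51043387e+00, -1.886366
[... 1156 characters left out ...]
extrinsics': array([[ 0.84784149, -0.25698462,  0.46381432,  0.01546695],
       [-0.52964977, -0.45203971,  0.71772643, -0.78443776],
       [ 0.02521783, -0.85417739, -0.51936986,  0.63941513],
       [ 0.        ,  0.        ,  0.        ,  1.        ]])}
{'vertical_fov': 58.73005960276768, 'cx': 317.04299507179906, 'cy': 248.03466790863004, 'hand_eye': array([[ 9.99999631e-01, -8.35538729e-04,  1.97683623e-04,
        -2.60514040e-04],
       [-3.93772552e-04, -2.41700262e-01,  9.70350879e-01,
        -1.61774976e-01],
       [-7.62985556e-04, -9.70350599e-01, -2.41700502e-01,
         6.54039777e-02],
       [ 0.00000000e+00,  0.00000000e+00,  0.00000000e+00,
         1.00000000e+00]])}
```

View pics/a.png

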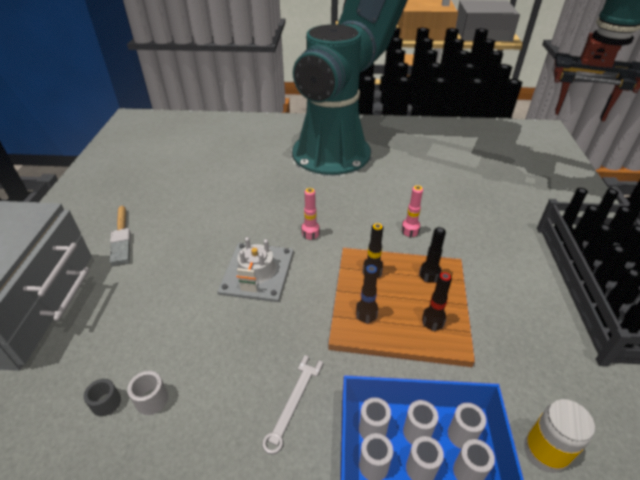

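View pics/b.png

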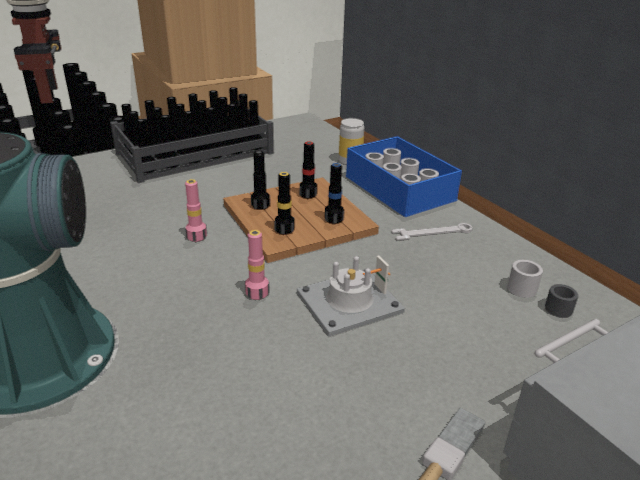

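View pics/c.png

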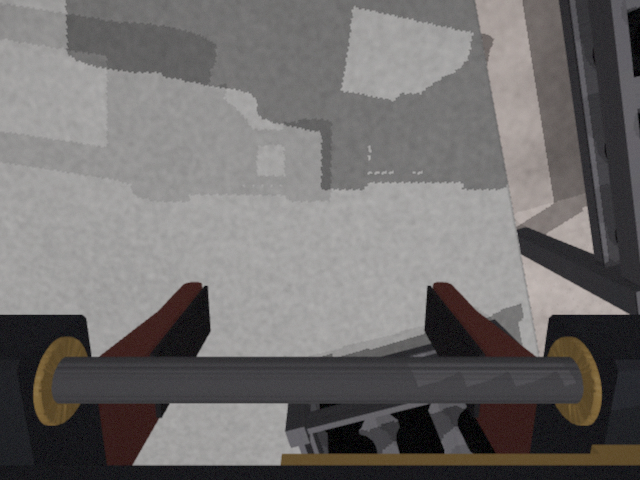

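```bash
cat >> h.py <<'E'
def tri(l):
    A=np.zeros((3,3));b=np.zeros(3)
    for o,r in l:
        r=r/np.linalg.norm(r);P=np.eye(3)-np.outer(r,r);A+=P;b+=P@o
    x=np.linalg.solve(A,b);return x,[np.linalg.norm(np.cross(x-o,r/np.linalg.norm(r))) for o,r in l]
E
python3 - <<'E'
from h import *
for a,b,z in [((377.4,232.3),(283,187),.125),((377.4,232.3),(281.6,184.9),.125),((373.7,272.9),(287.8,228.3),.02),((256.5,250),(352.3,272.5),.07)]:
    print(tri([ray('scene',a),ray('side',b)]),atz('scene',a,z),atz('side',b,z))
for c in ['scene','side']: 
  im,d=capture(c)
  if c=='scene': cv2.imwrite('pics/d.png',cv2.resize(im[205:305,215:475,::-1],None,fx=3,fy=3,interpolation=2))
  else: cv2.imwrite('pics/e.png',cv2.resize(im[140:320,180:410,::-1],None,fx=3,fy=3,interpolation=2))
E
```

```text
(array([0.49497953, 0.10669295, 0.12500148]), [np.float64(0.003467436776907001), np.float64(0.003467436776906877)]) [0.49088316 0.10911491 0.125     ] [0.49464129 0.10084262 0.125     ]
(array([0.49463004, 0.10811674, 0.12723545]), [np.float64(0.001030603190203367), np.float64(0.001030603190203262)]) [0.49088316 0.10911491 0.125     ] [0.49661783 0.11025363 0.125     ]
(array([0.50711424, 0.10814573, 0.0232806 ]), [np.float64(0.0021001449917687678), np.float64(0.0021001449917686715)]) [0.50186535 0.11001651 0.02      ] [0.50987707 0.10982172 0.02      ]
(array([ 0.49742035, -0.1379263 ,  0.06622528]), [np.float64(0.002704552095499835), np.float64(0.0027045520954997013)]) [ 0.49875286 -0.13517354  0.07      ] [ 0.49490368 -0.14529911  0.07      ]
```

View pics/d.png

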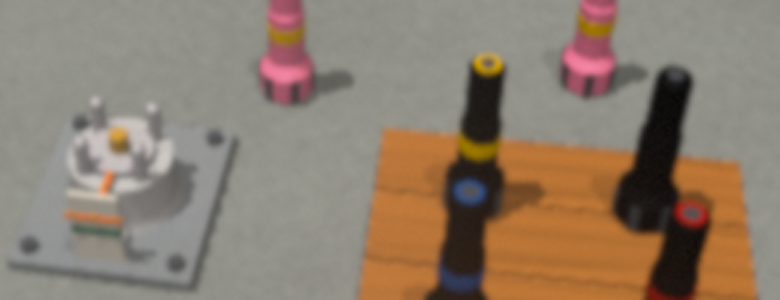

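View pics/e.png

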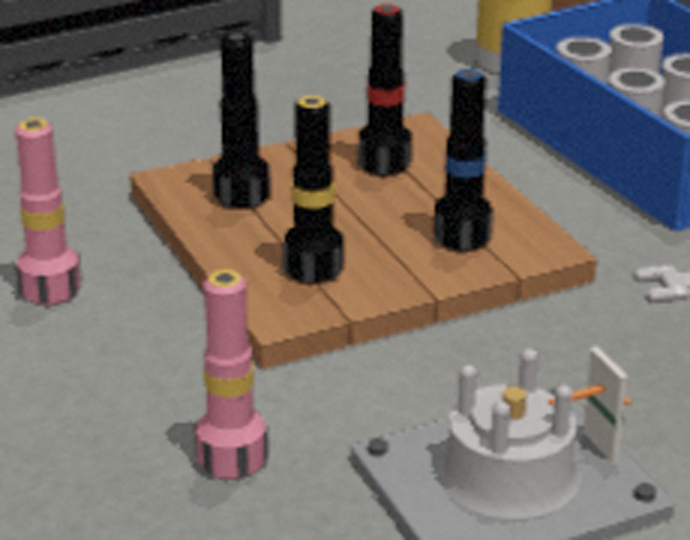

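Run:
```python
from h import *
for a,b,z in [((377.3,226.7),(284,174),.15),((254.7,248.7),(351.7,270.8),.07)]:
    print(tri([ray('scene',a),ray('side',b)]),atz('scene',a,z),atz('side',b,z))
# posts side
P=[(468,374),(529,356),(564,393),(501,410)]
q=[atz('side',(180+u/3,140+v/3),.080) for u,v in P];print(np.round(q,4),np.mean(q,0))
s=read_state();R=s['eef_rot'];print(s['time_s'],R.T@(np.array([.497,.107,.26])-s['position']))
```

```text
(array([0.50099018, 0.1069119 , 0.14893163]), [np.float64(0.0006310722613278642), np.float64(0.0006310722613278147)]) [0.50299288 0.10634209 0.15      ] [0.50002505 0.10607813 0.15      ]
(array([ 0.49634229, -0.14001222,  0.0703667 ]), [np.float64(0.0008921839012959486), np.float64(0.0008921839012959729)]) [ 0.49513031 -0.13953843  0.07      ] [ 0.49687075 -0.1406338   0.07      ]
[[ 0.4752 -0.1234  0.08  ]
 [ 0.5163 -0.1258  0.08  ]
 [ 0.5122 -0.1663  0.08  ]
 [ 0.472  -0.1619  0.08  ]] [ 0.49392602 -0.14436203  0.08      ]
0.65 [-0.35852847 -0.0373512  -0.44740119]
```

```bash
python3 -m creep '[[0.45,-22.3,-1.7,-28.2,0,0,0],[0.45,-22.3,-1.7,-28.2,0,0,0],[0.45,-22.3,-1.7,-28.2,0,0,0],[0.45,-22.3,-1.7,-28.2,0,0,0],[0.45,-22.3,-1.7,-28.2,0,0,0],[0.45,-22.3,-1.7,-28.2,0,0,0],[0.45,-22.3,-1.7,-28.2,0,0,0],[0.45,-22.3,-1.7,-28.2,0,0,0]]' 30; python3 -m creep '[[0.45,-22.3,-1.7,-28.2,0,0,0],[0.45,-22.3,-1.7,-28.2,0,0,0],[0.45,-22.3,-1.7,-28.2,0,0,0],[0.45,-22.3,-1.7,-28.2,0,0,0],[0.45,-22.3,-1.7,-28.2,0,0,0],[0.45,-22.3,-1.7,-28.2,0,0,0],[0.45,-22.3,-1.7,-28.2,0,0,0],[0.45,-10,-1.7,-12,0,0,0]]'
python3 - <<'E'
from h import *
s,im,d=snap('wrist','f.png')
print(s['time_s'],s['position'],s['eef_rot'],s['width'],proj('wrist',np.array([.501,.107,.15]),s))
for r in landmark_of('bit_shank','wrist'): print(r)
E
```

```text
time_s: 1.32
position: [0.3372, 0.34, 0.236]
eef_rot: [[0.268, 0.001, -0.963], [0.963, 0.006, 0.268], [0.006, -1.0, 0.0]]
force: [0.5, -0.4, 0.3]
width: 0.552
time_s: 1.98
position: [0.5028, 0.109, 0.2517]
eef_rot: [[0.27, 0.008, -0.963], [0.963, 0.007, 0.27], [0.009, -1.0, -0.006]]
force: [0.6, -0.1, 0.8]
width: 0.55
1.9833 [0.50284895 0.10901437 0.25172556] [[ 0.26964393  0.00808961 -0.96292612]
 [ 0.96292218  0.00660942  0.26969835]
 [ 0.00854614 -0.99994544 -0.00600747]] 0.550163866526716 [312.16873841 244.87928429]
{'centre': [58.8, 100.2], 'confidence': 0.94}
```

View pics/f.png

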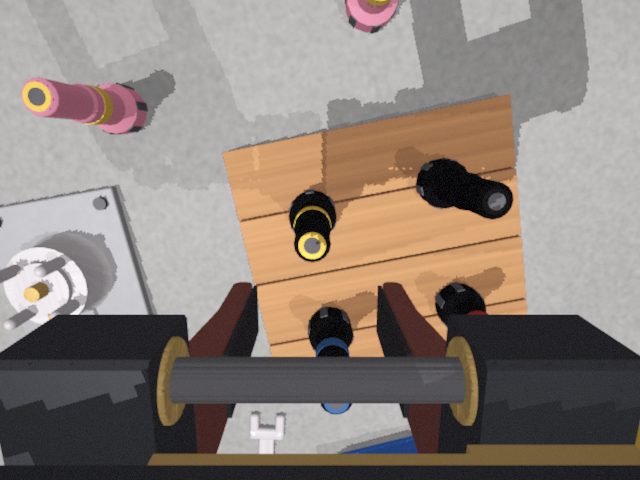

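```bash
cat >> h.py <<'E'
from scipy.spatial.transform import Rotation as Ro
def tilt(s):
    R=s['eef_rot'];y=R[:,1];a=np.cross(y,[0,0,-1.]);return R.T@a
E
python3 - <<'E'
from h import *
p=atz('wrist',(312.5,245.5),.15,read_state()); s=read_state(); print(p,tilt(s),s['eef_rot'].T@(np.array([.501,.107,.106])-s['position']))
print(atz('wrist',(36,292),.07,s))
E
```

```text
[0.50085107 0.10817752 0.15      ] [ 5.39385646e-03 -1.13637867e-21  9.09654126e-03] [-0.00459118  0.14566928  0.00121878]
[ 0.49474918 -0.13367614  0.07      ]
```

```bash
python3 -m creep '[[0.45,-2,0,1.4,0.0054,0,0.009],[0.45,0,20,0,0,0,0],[0.45,0,25,0,0,0,0],[0.45,0,25,0,0,0,0],[0.45,0,25,0,0,0,0],[0.45,0,25,0,0,0,0],[0.45,0,20,0,0,0,0],[0.45,0,0,0,0,0,0]]'
python3 - <<'E'
from h import *
s,im,d=snap('wrist','g.png')
print(s['position'],tilt(s),s['eef_rot'].T@(np.array([.5009,.1075,.106])-s['position']))
E
```

```text
time_s: 2.75
position: [0.4953, 0.117, 0.1092]
eef_rot: [[0.265, 0.001, -0.964], [0.964, 0.001, 0.265], [0.001, -1.0, -0.0]]
force: [-0.6, -0.8, 0.1]
width: 0.553
[0.4953386  0.11695794 0.10920839] [4.01843788e-04 9.27447799e-23 1.48346038e-03] [-0.00765182  0.00320021 -0.00786662]
```

View pics/g.png

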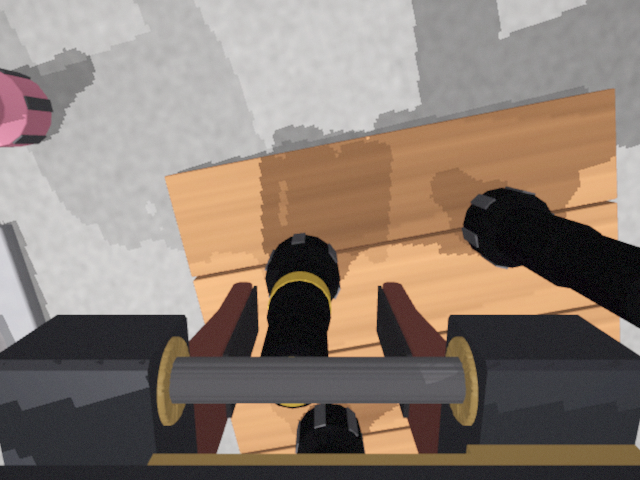

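```bash
python3 -m creep '[[0.45,-3.5,0,-4,0,0,0],[0.45,-3.5,1.5,-3.5,0,0,0],[0.45,-0.6,1.7,-0.4,0,0,0.0015],[0.45,0,0,0,0,0,0],[0.45,0,0,0,0,0,0],[0.45,0,0,0,0,0,0],[0.45,0,0,0,0,0,0],[0.45,0,0,0,0,0,0]]'
python3 - <<'E'
from h import *
s,im,d=snap('wrist','i.png')
print(s['position'],tilt(s),s['eef_rot'].T@(np.array([.5009,.1075,.106])-s['position']))
print(proj('wrist',np.array([.501,.1075,.1]),s),proj('wrist',np.array([.501,.1075,.020]),s))
E
```

```text
time_s: 3.47
position: [0.5058, 0.1089, 0.114]
eef_rot: [[0.262, 0.012, -0.965], [0.965, 0.001, 0.262], [0.004, -1.0, -0.011]]
force: [-0.0, 0.0, 0.5]
width: 0.554
[0.50581639 0.10891272 0.11398555] [1.10940356e-02 1.41031836e-22 3.81095398e-03] [-0.0026836   0.00792638  0.00446169]
[311.43105969 286.50111397] [312.53966891 242.36386729]
```

View pics/i.png

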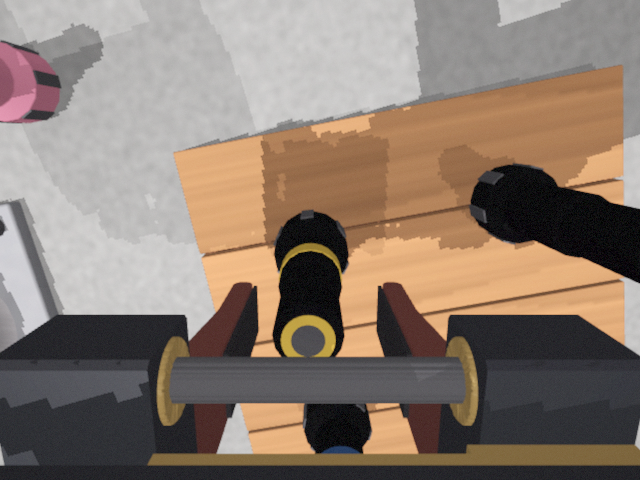

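```bash
python3 -m creep '[[0.45,-2.6,3,4.4,0.011,0,0.0038],[0.45,0,3,0,0,0,0],[0.45,0,2,0,0,0,0],[0.45,0,0,0,0,0,0],[0.45,0,0,0,0,0,0],[0.45,0,0,0,0,0,0],[0.45,0,0,0,0,0,0],[0.45,0,0,0,0,0,0]]'
python3 - <<'E'
from h import *
s=read_state()
print(s['position'],tilt(s),s['joint_velocities'],s['eef_rot'].T@(np.array([.5009,.1075,.106])-s['position']))
E
```

```text
time_s: 4.18
position: [0.4997, 0.1074, 0.1044]
eef_rot: [[0.262, -0.003, -0.965], [0.965, -0.0, 0.262], [-0.001, -1.0, 0.003]]
force: [0.1, -0.5, 0.4]
width: 0.551
[0.49969174 0.10737144 0.10444534] [-2.58839080e-03  3.49497450e-23 -9.29125894e-04] [-0.00087492  0.00109104  0.00067871 -0.00070108 -0.00096268 -0.00057838] [ 0.00043968 -0.00155799 -0.00112815]
```

```bash
python3 -m creep '[[0.45,0.3,-1,-0.9,-0.002,0,-0.0007],[0.45,0,0,0,0,0,0],[0.9,0,0,0,0,0,0],[0.9,0,0,0,0,0,0],[0.9,0,0,0,0,0,0],[0.9,0,0,0,0,0,0],[0.9,0,0,0,0,0,0],[0.9,0,0,0,0,0,0]]' 35
python3 - <<'E'
from h import *
s,im,d=snap('wrist','j.png')
print(s['position'],tilt(s),s['width']*.088,s['ft_torque'])
E
```

```text
time_s: 4.85
position: [0.5011, 0.1073, 0.1059]
eef_rot: [[0.262, 0.0, -0.965], [0.965, -0.0, 0.262], [-0.0, -1.0, -0.0]]
force: [0.6, 0.3, -0.2]
width: 0.267
[0.50107045 0.10728918 0.10593492] [ 4.82117211e-04 -1.30263274e-23 -2.03975701e-04] 0.023466737134187496 [-0.00778655 -0.04338823 -0.02642578]
```

View pics/j.png

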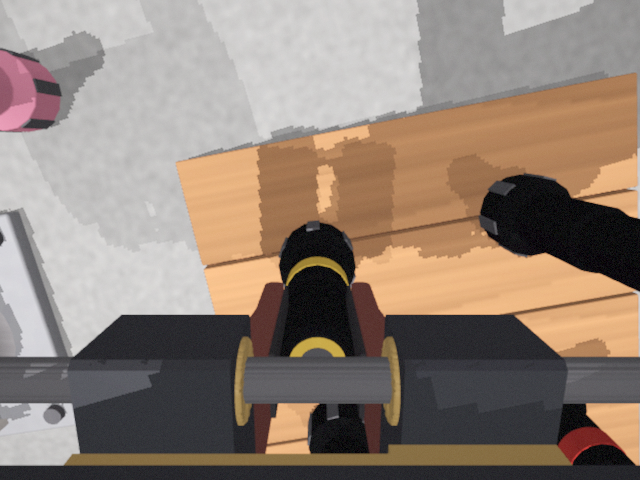

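```bash
python3 -m creep '[[0.9,0,0,0,0,0,0],[0.9,0,-4,0,0,0,0],[0.9,0,-15,0,0,0,0],[0.9,0,-20,0,0,0,0],[0.9,0,-20,0,0,0,0],[0.9,0,-20,0,0,0,0],[0.9,0,-15,0,0,0,0],[0.9,0,-10,0,0,0,0]]' 55
python3 - <<'E'
from h import *
s,im,d=snap('wrist','k.png')
print(s['position'],tilt(s),s['width']*.088,s['ft_torque'],s['eef_rot'].T@(np.array([.496,-.139,.235])-s['position']))
E
```

```text
time_s: 5.57
position: [0.4926, 0.1071, 0.2075]
eef_rot: [[0.263, -0.02, -0.965], [0.965, -0.001, 0.263], [-0.006, -1.0, 0.019]]
force: [0.7, -0.5, -5.9]
width: 0.264
[0.49264545 0.10711366 0.20754629] [-1.94597434e-02  1.46516950e-22 -6.27705212e-03] 0.02326184771097446 [ 0.02226206 -0.05758606 -0.01057948] [-0.2367686  -0.02728341 -0.06732857]
```

View pics/k.png

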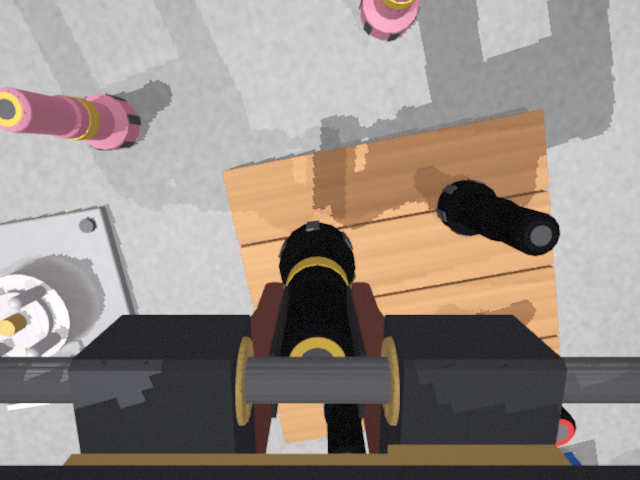

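```bash
python3 -m creep '[[0.9,0,-12,0,-0.018,0,-0.006],[0.9,-20,-12,-5,0,0,0],[0.9,-25,0,-7,0,0,0],[0.9,-25,0,-7,0,0,0],[0.9,-25,0,-7,0,0,0],[0.9,-25,0,-7,0,0,0],[0.9,-25,0,-7,0,0,0],[0.9,-20,0,-6,0,0,0]]'
python3 - <<'E'
from h import *
s=read_state()
print(s['position'],tilt(s),s['width']*.088,s['eef_rot'].T@(np.array([.496,-.139,.235])-s['position']))
E
```

```text
time_s: 6.28
position: [0.4891, -0.0647, 0.2284]
eef_rot: [[0.255, -0.008, -0.967], [0.967, 0.005, 0.255], [0.003, -1.0, 0.009]]
force: [-0.8, 0.8, -4.6]
width: 0.264
[ 0.48910728 -0.06468336  0.22835236] [-9.22169446e-03 -2.41838362e-21  2.83249892e-03] 0.023228165025048653 [-0.07009245 -0.0070819  -0.02552566]
```

Run:
```python
from h import *
s,im,d=snap('wrist','l.png')
print(proj('wrist',np.array([.496,-.140,.07]),s))
for r in landmark_of('pin_top','wrist'): print(r)
np.save('l.npy',d)
```

```text
[225.57995499 264.38656912]
{'centre': [227.5, 266.2], 'confidence': 0.72}
{'centre': [316.9, 328.4], 'confidence': 0.26}
```

View pics/l.png

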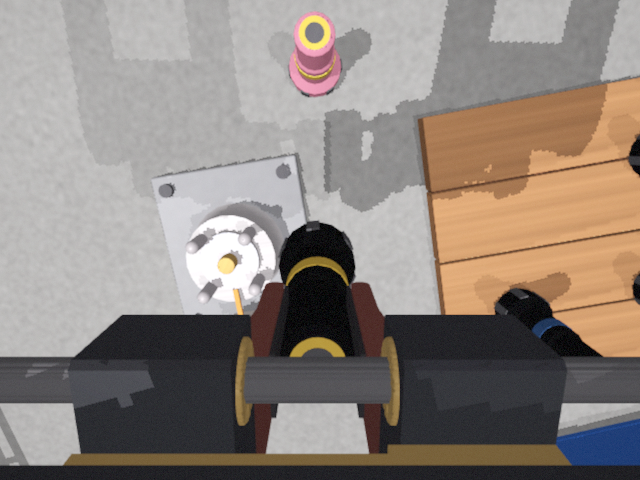

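Run:
```python
from h import *
s=read_state()
im=cv2.imread('pics/l.png');cv2.imwrite('pics/l2.png',cv2.resize(im[190:320,150:420],None,fx=2.9,fy=2.9,interpolation=2))
for p in [(226.5,264),(227.5,266.2)]: print(atz('wrist',p,.07,s))
# predicted foot of held bit in image: foot at tool (0,.086,0)
R=s['eef_rot'];P=s['position']
print(proj('wrist',P+R@[0,.086,0],s),proj('wrist',P+R@[0,-.044,0],s),proj('wrist',P+R@[.021,.086,0],s),proj('wrist',P+R@[-.021,.086,0],s))
```

```text
[ 0.49616814 -0.14078435  0.07      ]
[ 0.49806872 -0.14057545  0.07      ]
[317.401594   253.99046193] [317.91617015 362.79033042] [352.35799008 253.96131749] [282.44407234 254.01960731]
```

View pics/l2.png

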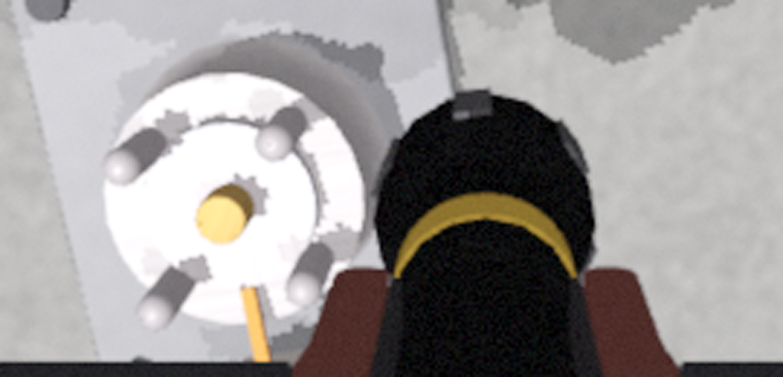

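Run:
```python
from h import *
s=read_state();R=s['eef_rot'];P=s['position']
q=[atz('wrist',(150+u/2.9,190+v/2.9),.080,s) for u,v in [(123,166),(278,141),(307,288),(157,310)]];print(np.round(q,4),np.mean(q,0))
print(atz('wrist',(226.6,264.5),.07,s))
print(proj('wrist',P+R@[0,.060,.021],s),proj('wrist',P+R@[0,.086,.021],s))
for t in (-.021,.021): print(proj('wrist',P+R@[t,.060,0],s))
print(proj('wrist',P+R@[0,.086-.070,.014],s))
```

```text
[[ 0.475  -0.1586  0.08  ]
 [ 0.4791 -0.118   0.08  ]
 [ 0.519  -0.1224  0.08  ]
 [ 0.5146 -0.1626  0.08  ]] [ 0.49693955 -0.14040587  0.08      ]
[ 0.49657402 -0.14083275  0.07      ]
[317.43882332 228.18348708] [317.3817772  219.50486804]
[278.68417952 266.27717766]
[356.23353742 266.21208422]
[317.57856909 263.97874274]
```

```bash
python3 -m creep '[[0.9,-15,-3,-6,-0.008,0,0.0025],[0.9,-20,-3,-7,0,0,0],[0.9,-20,0,-7,0,0,0],[0.9,-10,0,-4,0,0,0],[0.9,-2,0,-1,0,0,0],[0.9,0,0,0,0,0,0],[0.9,0,0,0,0,0,0],[0.9,0,0,0,0,0,0]]'
python3 - <<'E'
from h import *
s=read_state()
print(s['position'],tilt(s),s['eef_rot'].T@(np.array([.4967,-.1405,.235])-s['position']))
E
```

```text
time_s: 7.05
position: [0.4915, -0.1336, 0.2281]
eef_rot: [[0.259, -0.012, -0.966], [0.966, 0.009, 0.259], [0.006, -1.0, 0.014]]
force: [-0.2, 0.3, -5.3]
width: 0.266
[ 0.49147196 -0.13355549  0.22806715] [-1.44689500e-02  2.03736649e-21  5.73993421e-03] [-0.00531255 -0.00706183 -0.00674762]
```

```bash
python3 -m creep '[[0.9,-5,0,-6,-0.013,0,0.005],[0.9,0,0,0,0,0,0],[0.9,0,0,0,0,0,0],[0.9,0,0,0,0,0,0],[0.9,0,0,0,0,0,0],[0.9,0,0,0,0,0,0],[0.9,0,0,0,0,0,0],[0.9,0,0,0,0,0,0]]'
python3 - <<'E'
from h import *
s=read_state()
print(s['position'],tilt(s),s['eef_rot'].T@(np.array([.4967,-.1405,.235])-s['position']))
E
```

```text
time_s: 7.72
position: [0.496, -0.1369, 0.2279]
eef_rot: [[0.256, -0.001, -0.967], [0.967, 0.002, 0.256], [0.002, -1.0, 0.001]]
force: [-0.4, 0.9, -5.5]
width: 0.262
[ 0.49596577 -0.13691393  0.22787275] [-1.12581298e-03 -7.64079611e-23  1.58534984e-03] [-0.00326782 -0.00713427 -0.00161872]
```

```bash
python3 -m creep '[[0.9,-3.3,0,-1.4,-0.001,0,0.0015],[0.9,0,5,0,0,0,0],[0.9,0,10,0,0,0,0],[0.9,0,12,0,0,0,0],[0.9,0,8,0,0,0,0],[0.9,0,3,0,0,0,0],[0.9,0,0,0,0,0,0],[0.9,0,0,0,0,0,0]]'
python3 - <<'E'
from h import *
s=read_state()
print(s['position'],tilt(s),s['eef_rot'].T@(np.array([.4967,-.1405,.185])-s['position']))
E
```

```text
time_s: 8.38
position: [0.4961, -0.1411, 0.1855]
eef_rot: [[0.256, -0.001, -0.967], [0.967, 0.0, 0.256], [0.0, -1.0, 0.001]]
force: [-0.4, -0.1, -5.1]
width: 0.266
[ 0.49614309 -0.14110331  0.1855276 ] [-1.03419947e-03  2.39248665e-23  5.12103629e-05] [ 0.00072589  0.00052724 -0.00038419]
```

Run:
```python
from h import *
s,im,d=snap('wrist','m.png');cv2.imwrite('pics/m2.png',cv2.resize(im[180:330,220:420,::-1],None,fx=4,fy=4,interpolation=2))
_,im,d=snap('scene','n.png');A=cv2.resize(im[190:300,210:310,::-1],None,fx=4,fy=4,interpolation=2)
_,im,d=snap('side','o.png');B=cv2.resize(im[195:305,300:400,::-1],None,fx=4,fy=4,interpolation=2)
cv2.imwrite('pics/n2.png',np.hstack([A,B]))
```

```text
(no output)
```

View pics/m2.png

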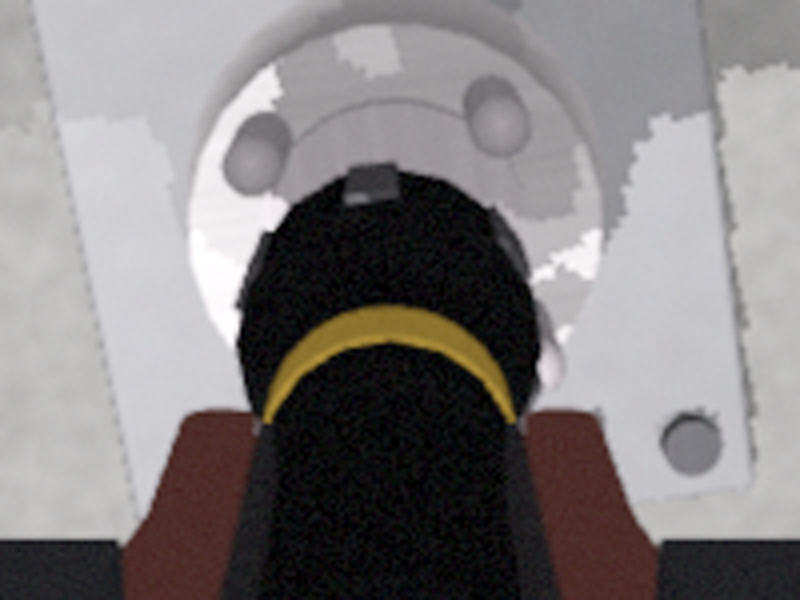

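View pics/n2.png

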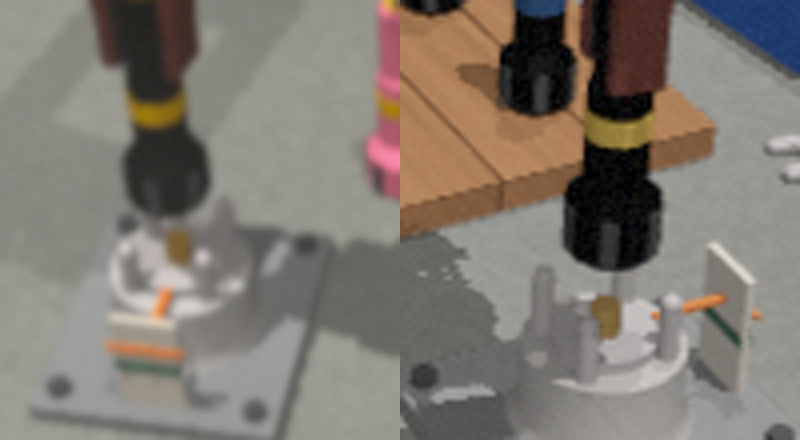

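Run:
```python
from h import *
s=read_state();R=s['eef_rot'];P=s['position'];f=P+R@[0,.086,0];print(f,P)
for p in [(284.2,221.2),(345.8,210.5)]: print(atz('wrist',p,.080,s))
g=np.array([.4967,-.1405,.07])
for c,o in [('scene',(210,190)),('side',(300,195))]:
    for n,q in [('foot',f),('head+26',f+[0,0,.026]),('band64',f+[0,0,.064]),('pin',g)]: 
        print(c,n,(proj(c,q)-o)*4)
```

```text
[ 0.49674106 -0.14137104  0.10030582] [ 0.49669462 -0.14134176  0.1863058 ]
[ 0.47558997 -0.15763646  0.08      ]
[ 0.47901108 -0.11801504  0.08      ]
scene foot [168.79970648 193.67302614]
scene head+26 [163.45712817 155.08737857]
scene band64 [155.25823752  95.87261615]
scene pin [176.45249771 236.82057964]
side foot [211.32714408 245.94695135]
side head+26 [214.69108806 194.47957049]
side band64 [219.78305853 116.57387862]
side pin [206.29888396 303.15873191]
```

```bash
python3 -m creep '[[0.9,1.2,0,0.1,-0.001,0,0],[0.9,0,3,0,0,0,0],[0.9,0,5,0,0,0,0],[0.9,0,5,0,0,0,0],[0.9,0,5,0,0,0,0],[0.9,0,3,0,0,0,0],[0.9,0,0,0,0,0,0],[0.9,0,0,0,0,0,0]]'
python3 - <<'E'
from h import *
s=read_state()
print(s['position'],tilt(s),s['ft_torque'],s['eef_rot'].T@(np.array([.4969,-.1400,.142])-s['position']))
E
```

```text
time_s: 9.2
position: [0.4981, -0.1404, 0.1644]
eef_rot: [[0.256, 0.004, -0.967], [0.967, -0.002, 0.256], [-0.001, -1.0, -0.005]]
force: [-0.2, 0.2, -5.5]
width: 0.264
[ 0.49809502 -0.14037184  0.16436239] [ 4.73183119e-03  5.95814892e-22 -6.13556800e-04] [ 0.01058638 -0.00355754 -0.00504992] [6.70728086e-05 2.23561820e-02 1.35620009e-03]
```

```bash
python3 -m creep '[[0.9,0.1,0,1,0.004,0,-0.0005],[0.9,0,1,0,0,0,0],[0.9,0,1,0,0,0,0],[0.9,0,1,0,0,0,0],[0.9,0,0,0,0,0,0],[0.9,0,0,0,0,0,0],[0.9,0,0,0,0,0,0],[0.9,0,0,0,0,0,0]]'
python3 - <<'E'
from h import *
s=read_state()
print(s['position'],tilt(s),s['ft_torque'],s['eef_rot'].T@(np.array([.4969,-.1400,.142])-s['position']))
_,im,d=snap('scene','p.png');A=cv2.resize(im[190:300,210:310,::-1],None,fx=4,fy=4,interpolation=2)
_,im,d=snap('side','q.png');B=cv2.resize(im[195:305,300:400,::-1],None,fx=4,fy=4,interpolation=2)
cv2.imwrite('pics/p2.png',np.hstack([A,B]))
E
```

```text
time_s: 9.87
position: [0.4975, -0.1402, 0.1615]
eef_rot: [[0.256, 0.001, -0.967], [0.967, -0.001, 0.256], [-0.0, -1.0, -0.001]]
force: [0.5, 0.1, -6.2]
width: 0.268
[ 0.49752346 -0.14023986  0.16146523] [ 1.18978957e-03  3.45468401e-23 -2.17204468e-04] [ 0.00586436 -0.01991855 -0.04948446] [7.63631921e-05 1.94644145e-02 6.87260486e-04]
```

View pics/p2.png

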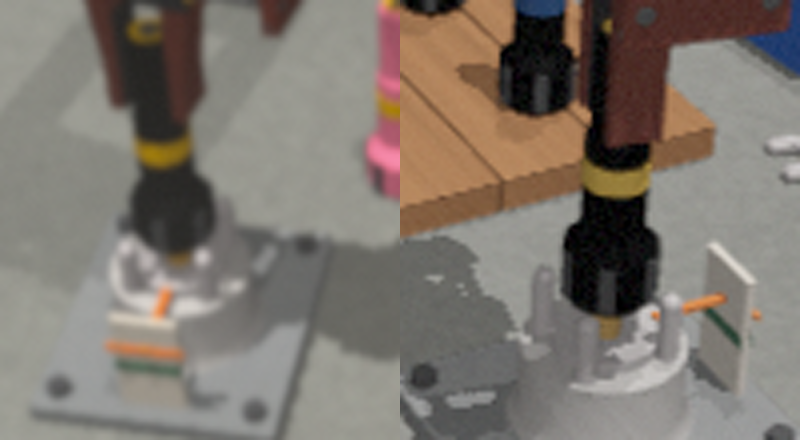

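```bash
python3 -m creep '[[0.9,0,1,0.5,0.001,0,0],[0.9,0,1.5,0,0,0,0],[0.9,0,1.5,0,0,0,0],[0.9,0,1.5,0,0,0,0],[0.9,0,1.5,0,0,0,0],[0.9,0,0.5,0,0,0,0],[0.9,0,0,0,0,0,0],[0.9,0,0,0,0,0,0]]'
python3 - <<'E'
from h import *
s=read_state()
print(s['position'],tilt(s),s['ft_torque'],s['eef_rot'].T@(np.array([.4969,-.1400,.142])-s['position']))
E
```

```text
time_s: 10.63
position: [0.4977, -0.1404, 0.1555]
eef_rot: [[0.256, 0.002, -0.967], [0.967, -0.001, 0.256], [-0.001, -1.0, -0.002]]
force: [-1.9, 1.4, 3.5]
width: 0.268
[ 0.49771808 -0.14036544  0.15553574] [ 2.07117011e-03 -1.73775368e-23 -5.28303071e-04] [ 0.27046166  0.52141544 -0.02348242] [0.00015088 0.0135338  0.00091242]
```

```bash
python3 -m creep '[[0.9,0,1,0.5,0.002,0,-0.0005],[0.9,0,2,0.2,0,0,0],[0.9,0,2,0,0,0,0],[0.9,0,2,0,0,0,0],[0.9,0,2,0,0,0,0],[0.9,0,2,0,0,0,0],[0.9,0,0.5,0,0,0,0],[0.9,0,0.5,0,0,0,0]]'
python3 - <<'E'
from h import *
s=read_state()
print(s['position'],tilt(s),s['ft_torque'],s['eef_rot'].T@(np.array([.4969,-.1400,.142])-s['position']))
_,im,d=snap('scene','r.png');A=cv2.resize(im[190:300,210:310,::-1],None,fx=4,fy=4,interpolation=2)
_,im,d=snap('side','t.png');B=cv2.resize(im[195:305,300:400,::-1],None,fx=4,fy=4,interpolation=2)
cv2.imwrite('pics/r2.png',np.hstack([A,B]))
E
```

```text
time_s: 11.3
position: [0.4978, -0.1404, 0.1444]
eef_rot: [[0.256, 0.002, -0.967], [0.967, -0.001, 0.256], [-0.0, -1.0, -0.002]]
force: [-1.7, 1.3, 7.4]
width: 0.262
[ 0.49776452 -0.14041797  0.14440823] [ 2.35028371e-03 -1.07667199e-22 -2.82714345e-04] [0.28037309 0.67601828 0.04623066] [0.00018339 0.00240596 0.00094838]
```

View pics/r2.png

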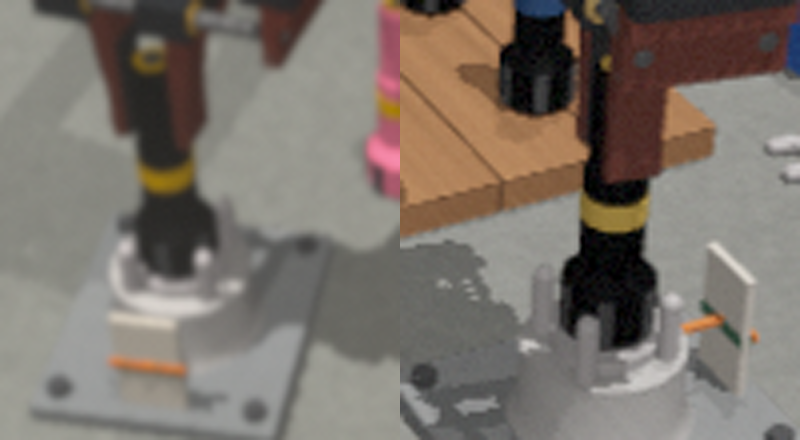

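```bash
python3 -m creep '[[0.9,0,1,0.3,0.001,0,0],[0.9,0,1,0,0,0,0],[0.9,0,1,0,0,0,0],[0.9,0,1,0,0,0,0],[0.9,0,1,0,0,0,0],[0.9,0,1,0,0,0,0],[0.9,0,1,0,0,0,0],[0.9,0,1,0,0,0,0]]'
python3 - <<'E'
from h import *
s=read_state()
print(s['position'],tilt(s),s['force'],s['ft_torque'],s['width']*88)
E
```

```text
time_s: 12.07
position: [0.498, -0.1405, 0.1419]
eef_rot: [[0.256, 0.003, -0.967], [0.967, -0.002, 0.256], [-0.001, -1.0, -0.004]]
force: [-5.2, 1.3, 15.5]
width: 0.264
[ 0.49802667 -0.14047475  0.14188533] [ 3.50854983e-03 -3.91175420e-22 -7.09880151e-04] [-5.15614251  1.31886506 15.53595736] [ 0.51874883  1.16214556 -0.00194216] 23.27417169050947
```

Run:
```python
from h import *
_,im,d=snap('scene','u.png');A=cv2.resize(im[190:300,210:310,::-1],None,fx=4,fy=4,interpolation=2)
_,im,d=snap('side','v.png');B=cv2.resize(im[195:305,300:400,::-1],None,fx=4,fy=4,interpolation=2)
cv2.imwrite('pics/u2.png',np.hstack([A,B]))
for i in range(4): capture('side')
s=read_state();print(s['time_s'],s['position'],s['force'])
```

```text
12.3667 [ 0.49801639 -0.14049728  0.14188647] [-5.63634825  1.61456777 15.73232791]
```

View pics/u2.png

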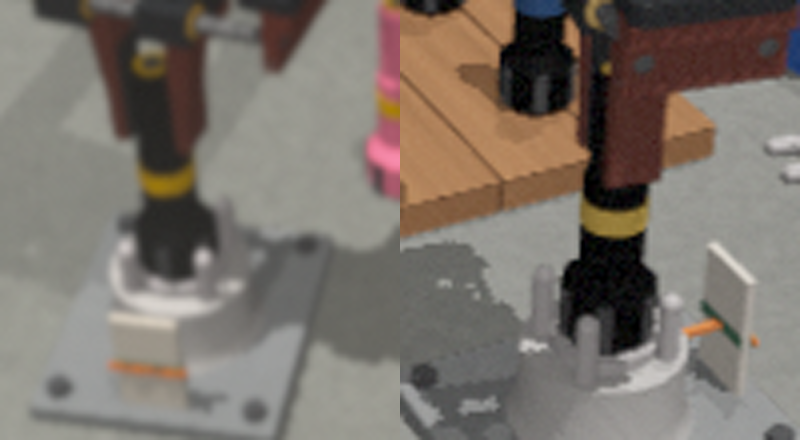

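View pics/v.png

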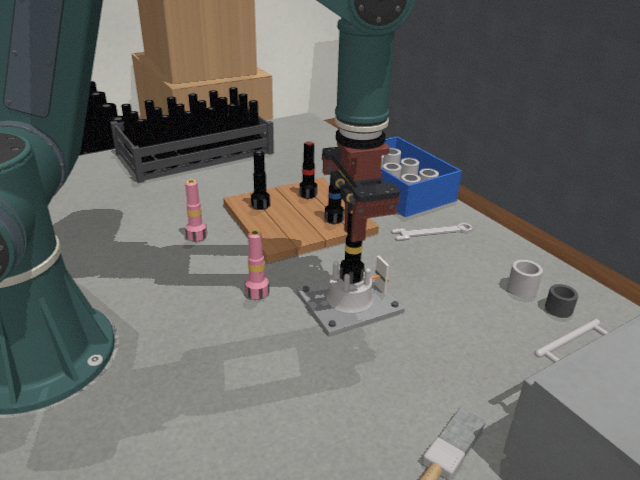

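```bash
python3 -m creep '[[0.9,0,1,0.4,0.002,0,0],[0.9,0,1,0.4,0.002,0,0],[0.9,0,1,0.4,0.002,0,0],[0.9,0,1,0.4,0.002,0,0],[0.9,0,1,0.4,0.002,0,0],[0.9,0,1,0.4,0.002,0,0],[0.9,0,1,0.4,0.002,0,0],[0.9,0,1,0.4,0.002,0,0]]'
python3 - <<'E'
from h import *
for i in range(4): capture('side')
s=read_state()
print(s['position'],tilt(s),s['force'],s['ft_torque'],s['width']*88)
E
```

```text
time_s: 13.03
position: [0.4984, -0.1405, 0.1419]
eef_rot: [[0.256, -0.004, -0.967], [0.967, -0.0, 0.256], [-0.001, -1.0, 0.003]]
force: [-4.2, 2.2, 14.3]
width: 0.266
[ 0.49838155 -0.14054761  0.14194604] [-3.38644291e-03 -5.62778749e-23 -1.28583660e-03] [-3.02139885  2.03940512 14.46489923] [ 0.48021699  0.87962081 -0.0024667 ] 23.26678859696682
```

```bash
python3 -m creep '[[0.9,0,1.1,0.4,-0.003,0,-0.001],[0.9,0,1.1,0.3,0.0003,0,0],[0.9,0,1.1,0.3,0.0003,0,0],[0.9,0,1.1,0.3,0.0003,0,0],[0.9,0,1.1,0.3,0.0003,0,0],[0.9,0,1.1,0.3,0.0003,0,0],[0.9,0,1.1,0.3,0.0003,0,0],[0.9,0,1.1,0.3,0.0003,0,0]]'
python3 - <<'E'
from h import *
for i in range(4): capture('side')
_,im,d=snap('scene','w.png');A=cv2.resize(im[190:300,210:310,::-1],None,fx=4,fy=4,interpolation=2)
_,im,d=snap('side','x.png');B=cv2.resize(im[195:305,300:400,::-1],None,fx=4,fy=4,interpolation=2)
cv2.imwrite('pics/w2.png',np.hstack([A,B]))
s=read_state()
print(s['time_s'],s['position'],tilt(s),s['force'],s['ft_torque'],s['width']*88)
E
```

```text
time_s: 13.9
position: [0.4979, -0.1405, 0.1419]
eef_rot: [[0.255, 0.004, -0.967], [0.967, -0.002, 0.255], [-0.001, -1.0, -0.004]]
force: [-4.4, 1.9, 15.1]
width: 0.264
14.2 [ 0.4979298  -0.14045485  0.14188666] [ 4.20149161e-03 -6.49964445e-22 -1.03438640e-03] [-3.36736789  2.00476992 15.10349298] [ 0.53154302  1.13671221 -0.00274895] 23.32084411414802
```

View pics/w2.png

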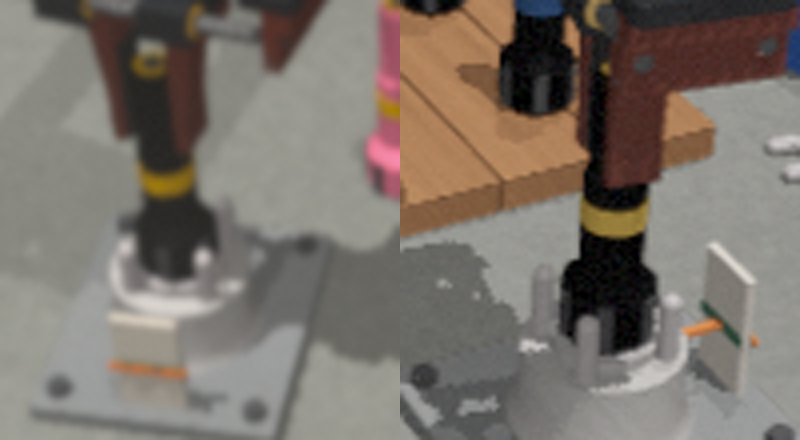

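View pics/w.png

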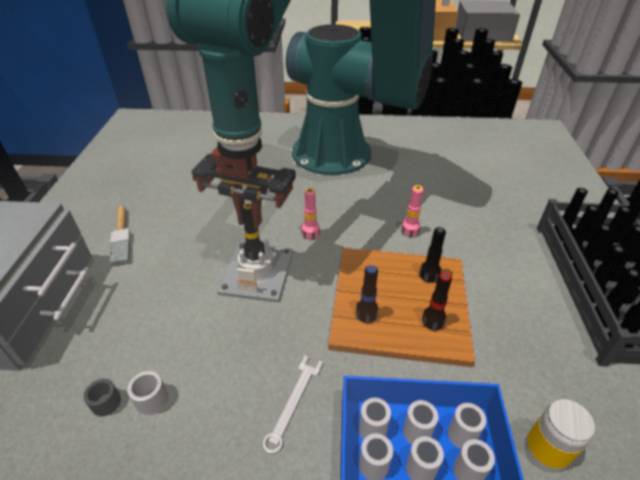

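```bash
python3 -c "
from h import *
finish_job(); s=read_state(); print(s['time_s'],s['position'],s['force'])"
```

```text
the job is handed in; nothing more can be done
the job is handed in; nothing more can be done
```

The yellow-banded bit is on the gauge's spring pin, head down between the four posts. It is pressed down on the seat, still held by the gripper with a 55 N grip setting. I handed the job in at about 14 s. The hand-in gave no verdict, and my reading of the arm just after it was refused.

**Last checks before handing in:**
- **Seating:** the TCP stood at z = 0.1419 m, against 0.142 m expected with the head on the seat. It hardly moved under further pressing. In both outside camera views the orange pointer lay on the green mark, which I took to be the home mark.
- **Push:** about 15 N downward, steady over 0.3 s of waiting.
- **Other bits:** the red, blue and plain bits were still standing on the board, and both pink look-alikes were untouched.

**Not perfect:**
- A sideways force of about 4 N stayed on the tool.
- The tool leaned about 0.2 degrees. I tried to trim this and the lean swung from +0.0035 to -0.0034 and back to +0.0042 rad, while the height stayed within 0.1 mm.

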